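# Clear the lens-checking bench into its trays

## Robot

A 7-joint arm with a two-finger parallel gripper is mounted at the origin on the work surface. World frame = base frame: x ahead of the robot, y to its left, z up, the work surface at z = 0. Lengths are in m, angles in rad, forces in N, time in s.
With the tool pointing down it reaches from about 0.425 to 0.875 m from the base axis. Payload 4.7 kg.
Tool frame: the origin (TCP) lies on the centre line of the jaws, within the pads' length; the fingertips stand 14 mm ahead of it and the grasp point (between the pads) lies 5 mm behind it; z points along the fingers, y is the line along which they close (so a half turn about z gives the same grasp; the last joint's range is limited). The gripper opens to 87 mm and grips with 3 to 60 N. Pads are 19 mm wide; open, the fingers measure 117 mm over their backs; the gripper's body (75 mm by 190 mm) begins 51 mm behind the grasp point.
Start: joints at [1.184, 0.321, -0.07, 1.45, 0.023, 1.371, -0.057], TCP at [0.254, -0.599, 0.237] pointing down, gripper open.
Joint ranges: [-2.86, 2.86], [-0.3, 2.09], [-1.38, 1.24], [0.06, 2.45], [-1.56, 4.7], [0.09, 2.05], [-2.69, 2.69]. Speed limits (rad/s): [2.57, 2.57, 3.14, 3.14, 3.14, 3.14, 3.14].

## Interface

Orientations are given as a rotation vector (axis times angle).
In Python, from bench import * gives the robot as it stands.
- The arm moves only by the shell command python3 -m jog 'ROWS' [FORCE]. ROWS is JSON, a list of rows, each an object of numbers: "claw": the finger opening in mm, from 0 to 87; "dx", "dy", "dz": the shift along the tool's x, y, z in mm; "spin": the turn about the tool's z in degrees. In form: [{"claw": .., "dx": .., "dy": .., "dz": .., "spin": ..}, ...]. A call has 1 to 20 rows; each row is the pose to reach, as a shift and turn from the pose commanded when the call began, along the tool's axes at that moment; what a row does not reach only later rows make up. A row lasts 1/12 s, in which the tool goes at most 41.7 mm and 7.16 degrees, less where a joint would pass 70% of its speed; a pose out of reach is approached as far as the arm can. A call with a gripper value outside its range is refused whole. The fingers move at their own pace and stop on an object; FORCE is the grip in N (left out, the last holds). Time passes only in rows, so rows that repeat a pose let the fingers close. It gives the time, the measured TCP pose, the force, the opening and the grip force at its end, in the units of the state.
- get_state(): the state, without advancing time (a new reading comes with each control period).
- get_image(name): name is "scene" or "top" or "wrist"; returns a dict with "frame" (384x512x3 uint8, red, green, blue), "depth" (384x512 float32, m along the optical axis (not along the pixel's ray), 0 where there is no reading), "K" (3x3 intrinsics, pixels), "distortion" ([k1, k2, p1, p2, k3] as OpenCV has them; the pictures are not rectified), "T" (4x4, takes a point from camera to world coordinates); the wrist camera has in their place "mount" (4x4, takes a point from camera to tool coordinates, whose origin is the TCP and whose axes are the flange's). Camera axes: x right, y down, z forward; pixel columns grow to the right and rows downward; lengths in m; the calibration is good to about 2 mm. A picture is of the moment at which its call begins: read the wrist's pose just before it.
- close_job(): hands the job in; it is judged then, once.
The state is a dict: "time": time; "joint_positions": joint angles; "qd": joint speeds; "joint_torque": joint torques, N m; "position": TCP position; "tool_rot": TCP orientation; "ft_force": force on the tool from outside, world axes, zero at the start; "torque": the same for the moment, N m; "grip_width": opening from 0.0 (shut) to 1.0 (fully open); "grip_force": force on a finger pad.
Only numpy, scipy, OpenCV 4.12 (cv2) and the standard library are available. Lean on these libraries where they do the work, as an engineer would, in place of code of your own. Each camera call takes 0.05 s, during which the arm holds its last target. There are 200 camera calls.

## Task

Clear the optician's lens-checking bench: put the folded glasses in the long wide tray, the round uncut lens in the tray with the round pocket and the oval edged lens in the small tray with the square pocket, both lying flat with their blocks up. The filter slide is still in the lens tester: draw it straight and level out of its channel and lay it, grip up, along the long narrow tray. Each thing ends lying fully inside its own tray, the glasses still standing folded on their lower rims, and the lens-cleaner bottle must not be knocked over.

Things in the scene. Friction and masses are not known exactly. Their poses are not given: they have to be found in the camera images.
- glasses_mid (a point): Folded brown spectacles standing on lower rims and temple tips: 133 mm long (their y), 36 mm deep (their x: rims' front at -18, outer temple at +17.5), 42 mm high. This point: middle of length and depth, 21 mm above the underside, z up. Grip across the depth at mid-length, 25 to 40 mm above the underside: bridge (26 to 34 mm up) on one side, temples (29 to 39 mm up) on the other. 30 g.
- uncut_lens_mid (a point): Round uncut spectacle lens, diameter 62 mm, 10 mm thick in the middle (edge 5.5), lying flat, with a grey edging block stuck upright on its middle: stem of 23 mm diameter from 12 to 28 mm above the underside, a 27 mm flange below it. This point: on the stem's axis, 20 mm above the underside; z up. Grip it by the stem. 30 g.
- edged_lens_mid (a point): Edged spectacle lens, oval, 53 mm (its x) by 39 mm (its y), 7 to 9 mm thick, lying flat, with a grey edging block stuck upright on its middle: stem of 23 mm diameter from 12 to 28 mm above the underside, a 27 mm flange below it (9 to 12). This point: on the stem's axis, 20 mm above the underside; z up. Grip it by the stem. 22 g.
- slide_mid (a point): Grey filter slide, 150 mm long (its x): plate 110 x 44 x 8 mm with a small round filter, and at its -x end an upright grip 40 long, 14 wide (y), 36 mm high. This point: middle of the length, 18 mm above the underside; the grip's middle is 55 mm along -x from it, same height. It starts home in the tester, axes as the tester's, only the grip standing out. Pinch the grip's width. 75 g, no catch.
- glasses_tray: Fixed off-white shallow tray, 106 mm (its x) by 172 mm (its y), rim 14 mm high, with one rectangular pocket 94 by 158 mm whose floor is 4 mm above the counter. The wider of the two long trays. Origin: centre of the underside, on the counter.
- slide_tray: Fixed off-white shallow tray, 84 mm (its x) by 188 mm (its y), rim 14 mm high, with one rectangular pocket 68 by 174 mm whose floor is 4 mm above the counter. The narrower of the two long trays; the slide lies along its y, either way round. Origin: centre of the underside, on the counter.
- uncut_tray: Fixed off-white shallow tray, 100 by 100 mm, rim 14 mm high, with one round pocket of 84 mm diameter whose floor is 4 mm above the counter. Origin: centre of the underside, on the counter.
- edged_tray: Fixed off-white shallow tray, 100 by 100 mm, rim 14 mm high, with one square pocket 78 by 78 mm whose floor is 4 mm above the counter. Origin: centre of the underside, on the counter.
- tester: Lens tester, fixed: off-white housing 150 mm deep (its x), 110 wide, 52 high, with a display head 92 mm high along its back (from 39 mm behind the middle). Origin: centre of the underside, on the counter. Its front (-x, 75 mm from the origin) has a level channel along x, 48 wide, 11 high, 112 mm deep, floor 12 mm up; the slide is drawn out towards -x, 110 mm until its tail is free.
- spray_mid (a point): Bystander: small upright bottle of lens cleaner, 38 mm diameter, 105 mm high; this point is half-way up. Not to be knocked over.

How it is judged:
At the end, for the whole second after the job is handed in: Each thing rests in its own tray's pocket: round lens within 14 mm of centre, oval 22 mm, glasses 31 mm across and 16 mm along, slide 15 mm; lenses (block up) and glasses upright within 0.1 rad, slide within 0.06; lens-cleaner bottle standing; all released, at rest (horizontal distance between uncut_lens_mid and uncut_tray below 0.014 m and z of uncut_lens_mid in the frame of uncut_tray below 0.027 m and angle between each of uncut_lens_mid, edged_lens_mid, glasses_mid's own z axis and vertical below 0.1 rad and x of edged_lens_mid in the frame of edged_tray between -0.022 and 0.022 m and y of edged_lens_mid in the frame of edged_tray between -0.022 and 0.022 m and z of edged_lens_mid in the frame of edged_tray below 0.027 m and x of glasses_mid in the frame of glasses_tray between -0.031 and 0.031 m and y of glasses_mid in the frame of glasses_tray between -0.016 and 0.016 m and z of glasses_mid in the frame of glasses_tray below 0.028 m and x of slide_mid in the frame of slide_tray between -0.015 and 0.015 m and y of slide_mid in the frame of slide_tray between -0.015 and 0.015 m and z of slide_mid in the frame of slide_tray below 0.025 m and angle between slide_mid's own z axis and vertical below 0.06 rad and angle between spray_mid's own z axis and vertical below 0.2 rad); the robot touches nothing.
It fails at once if the slide is levered or tipped (more than 0.1 rad out of level) while 30 mm or more of it is still in the channel (x of slide_mid in the frame of tester above -0.12 m and y of slide_mid in the frame of tester between -0.03 and 0.03 m and z of slide_mid in the frame of tester below 0.04 m and angle between slide_mid's own z axis and vertical above 0.1 rad).
It fails at once if the lens-cleaner bottle is knocked over (angle between spray_mid's own z axis and vertical above 0.6 rad).
It also fails if it takes over 106 s, if anything falls off the work surface, if the arm or the gripper's body presses on something with over 40 N, if the wrist force passes 120 N, or if a joint passes its speed limit or range.

## Working session

There is one attempt and no reset: what is moved stays moved. The work goes in short steps, Python scripts to look and compute and a shell command to move; the robot and the scene stay as the last step left them, time stands still between calls to the robot, and variables do not carry over. Pictures are saved under pics/ and viewed, at most 14 in all, crops included, and the job is handed in when it is done.

```bash
mkdir -p pics; cat > h.py <<'E'
from bench import *
import numpy as np, cv2
from scipy.spatial.transform import Rotation as R
def cloud(im,T):
    h,w=im["depth"].shape
    u,v=np.meshgrid(np.arange(w),np.arange(h))
    p=cv2.undistortPoints(np.stack([u,v],-1).reshape(-1,1,2).astype(np.float64),im["K"],np.array(im["distortion"])).reshape(h,w,2)
    z=im["depth"]; P=np.dstack([p[...,0]*z,p[...,1]*z,z])
    return P@T[:3,:3].T+T[:3,3]
def toolT(s):
    T=np.eye(4);T[:3,:3]=R.from_rotvec(s["tool_rot"]).as_matrix();T[:3,3]=s["position"];return T
def save(im,n): cv2.imwrite("pics/"+n,im["frame"][...,::-1])
E
python3 - <<'E'
from h import *
s=get_state();print({k:np.round(v,3) for k,v in s.items()})
print(toolT(s).round(3))
for n in("scene","top"):
    im=get_image(n);save(im,n+".png");np.savez(n,P=cloud(im,np.array(im["T"])),f=im["frame"])
E
```

```text
{'time': np.float64(0.0), 'joint_positions': array([ 1.184,  0.322, -0.07 ,  1.452,  0.023,  1.371, -0.057]), 'qd': array([ 0.001,  0.001,  0.001,  0.001, -0.002, -0.002,  0.001]), 'joint_torque': array([-1.0000e-03, -4.9129e+01, -4.0500e-01, -3.1253e+01, -6.4000e-02,
        4.4000e-02,  0.0000e+00]), 'position': array([ 0.253, -0.598,  0.235]), 'tool_rot': array([-3.077e+00, -6.250e-01,  1.000e-03]), 'ft_force': array([-0.352, -0.163, -0.025]), 'torque': array([ 0.02 ,  0.009, -0.07 ]), 'grip_force': np.float64(0.0), 'grip_width': np.float64(1.004)}
[[ 0.921  0.39  -0.001  0.253]
 [ 0.39  -0.921  0.002 -0.598]
 [-0.    -0.002 -1.     0.235]
 [ 0.     0.     0.     1.   ]]
```

View pics/top.png

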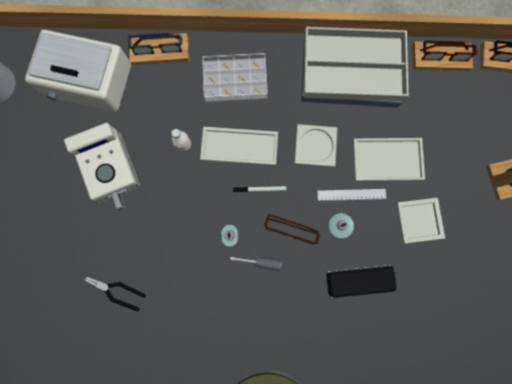

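View pics/scene.png

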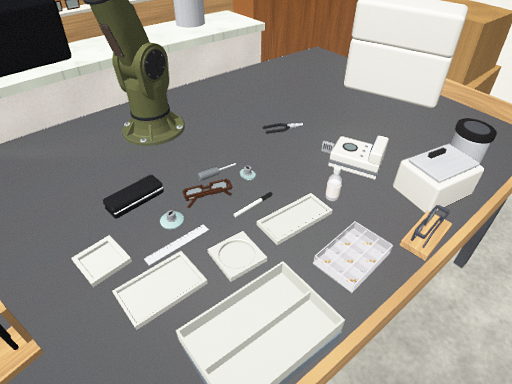

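The top view shows the tester (105,165) with its grip at (117,200), the bottle (181,140), slide tray (240,146), uncut tray (316,145), glasses tray (389,159), edged tray (421,220), oval lens (230,235), glasses (292,229) and round lens (341,225).

```bash
python3 - <<'E'
from h import *
d=np.load("top.npz");P=d["P"];f=d["f"]
print(P[200,60],P[300,250])
boxes=dict(slidetray=(192,120,288,172),uncuttray=(290,118,342,172),glasstray=(348,130,430,188),edgedtray=(393,193,448,247),uncut=(325,210,358,240),edged=(217,221,243,249),glasses=(260,210,323,248),tester=(64,122,143,202),grip=(108,188,130,212),spray=(168,122,196,156))
for n,(a,b,c,e) in boxes.items():
    Q=P[b:e,a:c].reshape(-1,3);ok=(Q[:,2]>.005)&(Q[:,2]<.2)
    if n=='uncut' or n=='edged': ok&=Q[:,2]>.004
    if n=='grip': ok&=(Q[:,2]<.047)
    q=Q[ok]; r=cv2.minAreaRect((q[:,:2]*1000).astype(np.float32))
    print(n,len(q),np.round(r[0],0),np.round(r[1],0),round(r[2],1),'z',np.percentile(q[:,2],[5,50,95,100]).round(3))
    if n in('uncut','edged'):
        t=q[q[:,2]>.02];print('  stem',len(t),t.mean(0).round(4) if len(t) else '')
    # long axis world angle
    bx=cv2.boxPoints(r);e1=bx[1]-bx[0];e2=bx[2]-bx[1];l=e1 if np.hypot(*e1)>np.hypot(*e2) else e2
    print('   long-axis deg',np.degrees(np.arctan2(l[1],l[0])).round(1)%180)
E
```

```text
[ 5.02983785e-01  5.24125905e-01 -4.87215120e-04] [ 0.27159398  0.04716292 -0.00326928]
slidetray 1343 [655.  82.] [119. 237.] 5.6 z [0.005 0.01  0.016 0.021]
   long-axis deg 95.6
uncuttray 1027 [ 646. -104.] [120. 120.] 86.9 z [0.005 0.013 0.017 0.02 ]
   long-axis deg 176.9
glasstray 1448 [ 629. -295.] [134. 188.] 5.5 z [0.005 0.008 0.016 0.019]
   long-axis deg 95.5
edgedtray 1109 [ 483. -366.] [123. 107.] 7.0 z [0.005 0.013 0.017 0.021]
   long-axis deg 7.0
uncut 460 [ 454. -172.] [64. 60.] 67.5 z [0.005 0.009 0.029 0.032]
  stem 76 [ 0.4554 -0.1692  0.028 ]
   long-axis deg 67.5
edged 280 [427. 102.] [45. 52.] 65.3 z [0.006 0.009 0.03  0.034]
  stem 72 [0.4253 0.1023 0.0284]
   long-axis deg 155.3
glasses 411 [444. -47.] [ 75. 149.] 3.0 z [0.008 0.038 0.044 0.046]
   long-axis deg 93.0
tester 3704 [598. 422.] [207. 185.] 3.0 z [0.022 0.053 0.091 0.094]
   long-axis deg 3.0
grip 170 [504. 367.] [44. 59.] 25.1 z [0.013 0.033 0.047 0.047]
   long-axis deg 115.1
spray 320 [663. 215.] [42. 69.] 62.6 z [0.016 0.069 0.106 0.109]
   long-axis deg 152.6
```

```bash
python3 - <<'E'
from h import *
d=np.load("top.npz");P=d["P"];f=d["f"].astype(int)
def rep(n,q):
    r=cv2.minAreaRect((q[:,:2]*1000).astype(np.float32));bx=cv2.boxPoints(r);e1=bx[1]-bx[0];e2=bx[2]-bx[1];l=e1 if np.hypot(*e1)>np.hypot(*e2) else e2
    print(n,len(q),np.round(r[0],1),np.round(r[1],0),'long',np.degrees(np.arctan2(l[1],l[0])).round(1)%180)
boxes=dict(slidetray=(192,120,288,172),uncuttray=(290,118,342,172),glasstray=(348,130,430,188),edgedtray=(393,193,448,247))
for n,(a,b,c,e) in boxes.items():
    m=(f[b:e,a:c].min(-1)>110).astype(np.uint8)
    k,L,st,_=cv2.connectedComponentsWithStats(m);i=1+st[1:,4].argmax()
    rep(n,P[b:e,a:c][L==i])
a,b,c,e=260,210,323,248
q=P[b:e,a:c];m=(f[b:e,a:c,0]-f[b:e,a:c,2]>12)&(q[...,2]>.02);rep('glasses',q[m])
a,b,c,e=60,115,145,205
q=P[b:e,a:c];m=(abs(q[...,2]-.052)<.006);k,L,st,_=cv2.connectedComponentsWithStats(m.astype(np.uint8));i=1+st[1:,4].argmax();rep('housing top',q[L==i])
m=(abs(q[...,2]-.091)<.006);rep('head',q[m])
a,b,c,e=100,185,135,215
q=P[b:e,a:c];m=(abs(q[...,2]-.048)<.006);rep('griptop',q[m]) if m.sum()>3 else 0
a,b,c,e=217,221,243,249
q=P[b:e,a:c];m=(f[b:e,a:c].max(-1)>90);rep('edged',q[m])
out=np.hstack([cv2.resize(d["f"][y:y+h,x:x+w][...,::-1],(400,400),interpolation=cv2.INTER_CUBIC) for x,y,w,h in((60,115,100,100),(250,190,100,100))])
cv2.imwrite("pics/c1.png",out)
E
```

```text
slidetray 2587 [543.5  90.4] [194. 309.] long 177.2
uncuttray 1637 [543.1 -78.3] [121. 361.] long 164.4
glasstray 2943 [ 564.7 -162.9] [164. 498.] long 114.8
edgedtray 1724 [ 448.8 -195.6] [104. 461.] long 97.8
glasses 336 [415.7 -41.2] [131.  95.] long 74.9
housing top 2318 [558.7 393.8] [154. 111.] long 24.1
head 692 [640.7 430.4] [ 39. 110.] long 112.3
griptop 281 [508.6 374. ] [55. 67.] long 92.4
edged 341 [406.5  83.9] [107.  51.] long 43.7
```

View pics/c1.png

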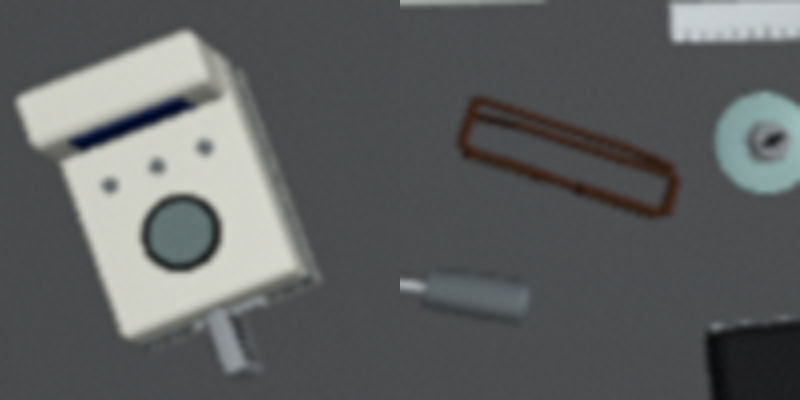

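```bash
python3 - <<'E'
from h import *
d=np.load("top.npz");P=d["P"];f=d["f"].astype(int)
def rep(n,q):
    q=q[abs(q[:,2])<.2]
    r=cv2.minAreaRect((q[:,:2]*1000).astype(np.float32));bx=cv2.boxPoints(r);e1=bx[1]-bx[0];e2=bx[2]-bx[1];l=e1 if np.hypot(*e1)>np.hypot(*e2) else e2
    print(n,len(q),np.round(r[0],1),np.round(r[1],0),'long',np.degrees(np.arctan2(l[1],l[0])).round(1)%180)
boxes=dict(slidetray=(192,120,288,172),uncuttray=(290,118,342,172),glasstray=(348,130,430,188),edgedtray=(393,193,448,247))
for n,(a,b,c,e) in boxes.items():
    m=(f[b:e,a:c].min(-1)>110).astype(np.uint8)
    k,L,st,_=cv2.connectedComponentsWithStats(m);i=1+st[1:,4].argmax()
    rep(n,P[b:e,a:c][L==i])
a,b,c,e=260,210,323,248
q=P[b:e,a:c];m=(f[b:e,a:c,0]-f[b:e,a:c,2]>12)&(q[...,2]>.034);rep('glasses',q[m])
a,b,c,e=100,185,135,215
q=P[b:e,a:c];m=(abs(q[...,2]-.048)<.004);rep('griptop',q[m])
print(q[m].mean(0))
a,b,c,e=217,221,243,249
q=P[b:e,a:c];m=(f[b:e,a:c].max(-1)>90);rep('edged',q[m])
E
```

```text
slidetray 2579 [652.5  85. ] [194.  91.] long 87.3
uncuttray 1632 [ 658.5 -110.2] [106. 108.] long 176.9
glasstray 2926 [ 626.6 -294.8] [112. 182.] long 92.2
edgedtray 1716 [ 472.7 -369.4] [104. 110.] long 97.8
glasses 296 [442.4 -48.8] [131.  36.] long 73.2
griptop 211 [508.6 374.5] [55. 66.] long 92.2
[0.51435207 0.37534333 0.04885205]
edged 338 [425.9 101.2] [54. 42.] long 1.8
```

```bash
cat >> h.py <<'E'
def plan(*targets):
    s=get_state();T=toolT(s);y0=np.degrees(np.arctan2(T[1,0],T[0,0]))
    print('t',round(float(s["time"]),2),'pos',np.round(s["position"],4),'yaw',y0.round(1),'w',round(float(s["grip_width"])*87,1),'gf',round(float(s["grip_force"]),1),'F',np.round(s["ft_force"],1),'q7',s["joint_positions"][6].round(2))
    for x,y,z,yaw in targets:
        d=T[:3,:3].T@(np.array([x,y,z])/1000-T[:3,3])*1000
        sp=-((yaw-y0+180)%360-180)
        print((x,y,z,yaw),'->dx %.0f dy %.0f dz %.0f spin %.1f rows %.0f'%(*d,sp,max(np.linalg.norm(d)/41.7,abs(sp)/7.16)+1))
E
python3 -c "
from h import *
plan((454.5,-171,150,73.2),(454.5,-171,29,73.2))"
```

```text
t 0.1 pos [ 0.2534 -0.5981  0.2356] yaw 23.0 w 87.3 gf 0.0 F [-0.3  0.3 -0.6] q7 -0.06
(454.5, -171, 150, 73.2) ->dx 352 dy -315 dz 86 spin -50.2 rows 13
(454.5, -171, 29, 73.2) ->dx 352 dy -314 dz 207 spin -50.2 rows 13
```

```bash
python3 -m jog '[{"claw":60,"dx":352,"dy":-315,"dz":86,"spin":-50},{"claw":60,"dx":352,"dy":-315,"dz":86,"spin":-50},{"claw":60,"dx":352,"dy":-315,"dz":86,"spin":-50},{"claw":60,"dx":352,"dy":-315,"dz":86,"spin":-50},{"claw":60,"dx":352,"dy":-315,"dz":86,"spin":-50},{"claw":60,"dx":352,"dy":-315,"dz":86,"spin":-50},{"claw":60,"dx":352,"dy":-315,"dz":86,"spin":-50},{"claw":60,"dx":352,"dy":-315,"dz":86,"spin":-50},{"claw":60,"dx":352,"dy":-315,"dz":86,"spin":-50},{"claw":60,"dx":352,"dy":-315,"dz":86,"spin":-50},{"claw":60,"dx":352,"dy":-315,"dz":86,"spin":-50},{"claw":60,"dx":352,"dy":-315,"dz":86,"spin":-50},{"claw":60,"dx":352,"dy":-315,"dz":86,"spin":-50},{"claw":60,"dx":352,"dy":-315,"dz":86,"spin":-50},{"claw":60,"dx":352,"dy":-315,"dz":86,"spin":-50},{"claw":60,"dx":352,"dy":-315,"dz":86,"spin":-50},{"claw":60,"dx":352,"dy":-315,"dz":86,"spin":-50}]' 20
cat >> h.py <<'E'
def wrist(n):
    s=get_state();im=get_image("wrist");save(im,n+".png")
    P=cloud(im,toolT(s)@np.array(im["mount"]));P[im["depth"]<=0]=np.nan
    np.savez(n,P=P,f=im["frame"]);return P,im["frame"].astype(int)
E
python3 -c "
from h import *
P,f=wrist('w1')
q=P[(P[...,2]>.024)&(P[...,2]<.034)]
q=q[np.hypot(q[:,0]-.4545,q[:,1]+.171)<.03]
print(len(q),q.mean(0),cv2.minEnclosingCircle((q[:,:2]*1000).astype(np.float32)))
plan((454.5,-171,29,73.2))"
```

```text
time: 1.52
position: [0.4542, -0.1727, 0.1506]
tool_rot: [2.528, 1.864, -0.0]
ft_force: [0.2, 0.2, 0.0]
grip_width: 0.689
grip_force: 0.0
500 [ 0.45735839 -0.17107882  0.02749235] ((457.20501708984375, -171.6817169189453), 11.402234077453613)
t 1.57 pos [ 0.4544 -0.1725  0.1506] yaw 72.8 w 60.4 gf 0.0 F [-0.5  0.4  0.3] q7 -0.02
(454.5, -171, 29, 73.2) ->dx 2 dy -0 dz 122 spin -0.4 rows 4
```

View pics/w1.png

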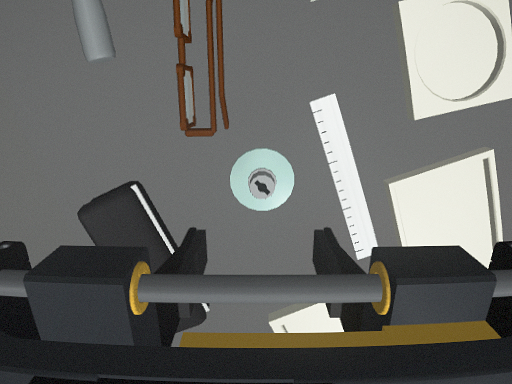

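The wrist view shows the round lens at (262,180) with its stem centred, the glasses at upper left (200,70) and the black case clear of the left finger.

```bash
python3 -m jog '[{"claw":60,"dx":2,"dy":2,"dz":40},{"claw":60,"dx":2,"dy":2,"dz":80},{"claw":60,"dx":2,"dy":2,"dz":110},{"claw":60,"dx":2,"dy":2,"dz":121},{"claw":60,"dx":2,"dy":2,"dz":121},{"claw":60,"dx":2,"dy":2,"dz":121},{"claw":15,"dx":2,"dy":2,"dz":121},{"claw":15,"dx":2,"dy":2,"dz":121},{"claw":15,"dx":2,"dy":2,"dz":121},{"claw":15,"dx":2,"dy":2,"dz":121},{"claw":15,"dx":2,"dy":2,"dz":121},{"claw":15,"dx":2,"dy":2,"dz":121},{"claw":15,"dx":2,"dy":2,"dz":121},{"claw":15,"dx":2,"dy":2,"dz":121}]' 25
python3 -c "
from h import *
plan((658,-110,80,73.2),(658,-110,36,73.2))
d=np.load('w1.npz')
P=d['P'];f=d['f'].astype(int);m=(P[...,2]>.034)&(f[...,0]-f[...,2]>12)&(P[...,2]<.055)
q=P[m];print(cv2.minAreaRect((q[:,:2]*1000).astype(np.float32)))"
```

```text
t 1.57 pos [ 0.4544 -0.1725  0.1506] yaw 72.8 w 60.4 gf 0.0 F [-0.5  0.4  0.3] q7 -0.02
(658, -110, 80, 73.2) ->dx 120 dy 176 dz 71 spin -0.4 rows 6
(658, -110, 36, 73.2) ->dx 120 dy 176 dz 115 spin -0.4 rows 7
((439.7941589355469, -64.38258361816406), (102.20336151123047, 35.93618392944336), 73.22695922851562)$[0]: bad value
```

```bash
python3 -m jog '[{"claw":60,"dx":2,"dy":2,"dz":40,"spin":0},{"claw":60,"dx":2,"dy":2,"dz":80,"spin":0},{"claw":60,"dx":2,"dy":2,"dz":110,"spin":0},{"claw":60,"dx":2,"dy":2,"dz":121,"spin":0},{"claw":60,"dx":2,"dy":2,"dz":121,"spin":0},{"claw":15,"dx":2,"dy":2,"dz":121,"spin":0},{"claw":15,"dx":2,"dy":2,"dz":121,"spin":0},{"claw":15,"dx":2,"dy":2,"dz":121,"spin":0},{"claw":15,"dx":2,"dy":2,"dz":121,"spin":0},{"claw":15,"dx":2,"dy":2,"dz":121,"spin":0},{"claw":15,"dx":2,"dy":2,"dz":121,"spin":0},{"claw":15,"dx":2,"dy":2,"dz":121,"spin":0},{"claw":15,"dx":2,"dy":2,"dz":121,"spin":0},{"claw":15,"dx":2,"dy":2,"dz":121,"spin":0}]' 25
python3 -c "
from h import *
plan((658,-110,80,73.2),(658,-110,36,73.2))
d=np.load('w1.npz');P=d['P'];f=d['f'].astype(int)
for n,(a,b,c,e) in dict(uncut=(385,0,512,122),).items():
    m=(f[b:e,a:c].min(-1)>110); q=P[b:e,a:c][m]; print(np.nanmin(q,0),np.nanmax(q,0))
"
```

```text
time: 2.73
position: [0.4576, -0.17, 0.03]
tool_rot: [2.525, 1.868, 0.0]
ft_force: [-2.1, 0.6, 4.1]
grip_width: 0.251
grip_force: 25.0
t 2.73 pos [ 0.4576 -0.17    0.03  ] yaw 73.0 w 21.9 gf 25.0 F [-2.1  0.6  4.1] q7 -0.11
(658, -110, 80, 73.2) ->dx 116 dy 174 dz -50 spin -0.2 rows 6
(658, -110, 36, 73.2) ->dx 116 dy 174 dz -6 spin -0.2 rows 6
[ 0.58374518 -0.17438898 -0.00302591] [ 0.72165947 -0.05314876  0.01608293]
```

```bash
python3 -m jog '[{"claw":15,"dx":0,"dy":0,"dz":-40,"spin":0},{"claw":15,"dx":20,"dy":30,"dz":-60,"spin":0},{"claw":15,"dx":40,"dy":65,"dz":-60,"spin":0},{"claw":15,"dx":65,"dy":95,"dz":-60,"spin":0},{"claw":15,"dx":85,"dy":130,"dz":-60,"spin":0},{"claw":15,"dx":105,"dy":160,"dz":-60,"spin":0},{"claw":15,"dx":116,"dy":174,"dz":-60,"spin":0},{"claw":15,"dx":116,"dy":174,"dz":-60,"spin":0},{"claw":15,"dx":116,"dy":174,"dz":-60,"spin":0}]' 
cat >> h.py <<'E'
def tray(P,f,cx,cy,r):
    m=(abs(P[...,0]*1000-cx)<r)&(abs(P[...,1]*1000-cy)<r)&(f.min(-1)>105)&(P[...,2]<.02)
    k,L,st,_=cv2.connectedComponentsWithStats(m.astype(np.uint8));i=1+st[1:,4].argmax();q=P[L==i]
    rc=cv2.minAreaRect((q[:,:2]*1000).astype(np.float32));print('tray',len(q),rc)
    q=q[q[:,2]>.011];print(' rim',cv2.minAreaRect((q[:,:2]*1000).astype(np.float32)))
E
python3 -c "
from h import *
P,f=wrist('w2')
tray(P,f,658,-110,75)
plan((658,-110,36,73.2))
"
```

```text
time: 3.48
position: [0.6576, -0.1087, 0.0884]
tool_rot: [-2.523, -1.869, 0.001]
ft_force: [-1.0, -0.4, -0.4]
grip_width: 0.255
grip_force: 25.0
tray 22864 ((657.99658203125, -103.12503814697266), (136.24649047851562, 150.0022430419922), 89.99249267578125)
 rim ((657.0897827148438, -108.07408142089844), (99.21450805664062, 101.09088897705078), 86.73011016845703)
t 3.53 pos [ 0.6567 -0.1099  0.0885] yaw 73.0 w 22.1 gf 25.0 F [-0.6  0.4  0.4] q7 -0.35
(658, -110, 36, 73.2) ->dx 0 dy 1 dz 53 spin -0.2 rows 2
```

View pics/w2.png

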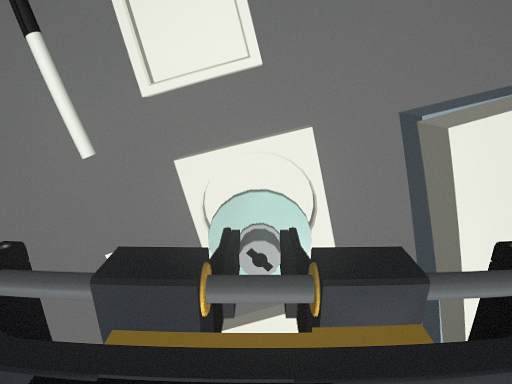

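The lens hangs over the round pocket (260,200), slightly near-side in perspective as expected; the rim fit agrees with the tool position.

```bash
python3 -m jog '[{"claw":15,"dx":1,"dy":0,"dz":25,"spin":0},{"claw":15,"dx":1,"dy":0,"dz":42,"spin":0},{"claw":15,"dx":1,"dy":0,"dz":50,"spin":0},{"claw":15,"dx":1,"dy":0,"dz":54,"spin":0},{"claw":15,"dx":1,"dy":0,"dz":54,"spin":0},{"claw":15,"dx":1,"dy":0,"dz":54,"spin":0},{"claw":60,"dx":1,"dy":0,"dz":54,"spin":0},{"claw":60,"dx":1,"dy":0,"dz":54,"spin":0},{"claw":60,"dx":1,"dy":0,"dz":54,"spin":0},{"claw":60,"dx":1,"dy":0,"dz":54,"spin":0},{"claw":60,"dx":1,"dy":0,"dz":54,"spin":0},{"claw":60,"dx":1,"dy":0,"dz":20,"spin":0},{"claw":75,"dx":1,"dy":0,"dz":-20,"spin":0},{"claw":75,"dx":1,"dy":0,"dz":-60,"spin":0},{"claw":75,"dx":1,"dy":0,"dz":-60,"spin":0}]' 
python3 -c "
from h import *
P,f=wrist('w3')
q=P[(P[...,2]>.027)&(P[...,2]<.04)]
q=q[np.hypot(q[:,0]-.657,q[:,1]+.109)<.03]
print(len(q),q.mean(0),np.ptp(q[:,2]),cv2.minEnclosingCircle((q[:,:2]*1000).astype(np.float32)))
tray(P,f,657,-108,60)
plan((442,-49,120,73.2),(442,-49,27,73.2))
"
```

```text
time: 4.78
position: [0.663, -0.1088, 0.1592]
tool_rot: [2.517, 1.862, 0.016]
ft_force: [1.9, 0.6, 2.1]
grip_width: 0.815
grip_force: 0.0
491 [ 0.65873943 -0.11037979  0.03137469] 0.006520577447392484 ((658.4955444335938, -110.96051788330078), 11.522358894348145)
tray 13414 ((657.0009155273438, -107.99798583984375), (119.98906707763672, 119.99420928955078), 0.001121613080613315)
 rim ((656.9133911132812, -108.99125671386719), (101.06779479980469, 100.47061157226562), 86.8671875)
t 4.83 pos [ 0.6615 -0.1088  0.1556] yaw 73.0 w 72.4 gf 0.0 F [ 0.4 -0.1 -0.8] q7 -0.34
(442, -49, 120, 73.2) ->dx -7 dy -228 dz 33 spin -0.2 rows 7
(442, -49, 27, 73.2) ->dx -7 dy -229 dz 126 spin -0.2 rows 7
```

```bash
python3 -m jog '[{"claw":80,"dx":-1,"dy":-35,"dz":0,"spin":0},{"claw":80,"dx":-2,"dy":-75,"dz":0,"spin":0},{"claw":80,"dx":-3,"dy":-115,"dz":5,"spin":0},{"claw":80,"dx":-4,"dy":-155,"dz":10,"spin":0},{"claw":80,"dx":-5,"dy":-190,"dz":15,"spin":0},{"claw":80,"dx":-6,"dy":-215,"dz":20,"spin":0},{"claw":80,"dx":-6,"dy":-224,"dz":20,"spin":0},{"claw":80,"dx":-6,"dy":-224,"dz":20,"spin":0},{"claw":80,"dx":-6,"dy":-224,"dz":20,"spin":0},{"claw":80,"dx":-6,"dy":-224,"dz":20,"spin":0}]' 
python3 -c "
from h import *
P,f=wrist('w4')
m=(P[...,2]>.02)&(f[...,0]-f[...,2]>12)&(P[...,2]<.05);q=P[m];print(len(q),cv2.minAreaRect((q[:,:2]*1000).astype(np.float32)))
m=(P[...,2]>.03)&(f[...,0]-f[...,2]>12)&(P[...,2]<.05);q=P[m];print(len(q),cv2.minAreaRect((q[:,:2]*1000).astype(np.float32)),np.percentile(q[:,2],[50,99]))
plan((442,-49,27,73.2))
"
```

```text
time: 5.67
position: [0.4438, -0.0494, 0.1302]
tool_rot: [2.525, 1.867, 0.003]
ft_force: [1.3, 0.9, 0.1]
grip_width: 0.925
grip_force: 0.0
2953 ((444.2696838378906, -49.289642333984375), (132.8008270263672, 35.71817398071289), 73.18633270263672)
2844 ((444.2603454589844, -49.28776550292969), (132.80091857910156, 35.71649932861328), 73.17666625976562) [0.03792876 0.04231233]
t 5.72 pos [ 0.4438 -0.0493  0.13  ] yaw 73.0 w 80.0 gf 0.0 F [-0.2  0.3  0.4] q7 -0.23
(442, -49, 27, 73.2) ->dx -0 dy -2 dz 103 spin -0.2 rows 3
```

View pics/w4.png

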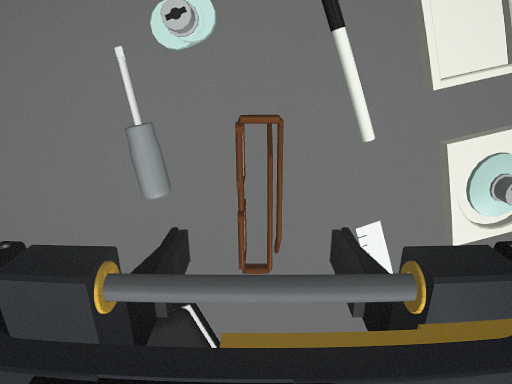

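The glasses lie at (260,195), exactly beneath the tool and parallel to the pads; the round lens sits in its pocket at right.

```bash
python3 -m jog '[{"claw":75,"dx":0,"dy":0,"dz":40,"spin":0},{"claw":75,"dx":0,"dy":0,"dz":75,"spin":0},{"claw":75,"dx":0,"dy":0,"dz":96,"spin":0},{"claw":75,"dx":0,"dy":0,"dz":102,"spin":0},{"claw":75,"dx":0,"dy":0,"dz":102,"spin":0},{"claw":28,"dx":0,"dy":0,"dz":102,"spin":0},{"claw":28,"dx":0,"dy":0,"dz":102,"spin":0},{"claw":28,"dx":0,"dy":0,"dz":102,"spin":0},{"claw":28,"dx":0,"dy":0,"dz":102,"spin":0},{"claw":28,"dx":0,"dy":0,"dz":102,"spin":0},{"claw":28,"dx":0,"dy":0,"dz":102,"spin":0},{"claw":28,"dx":0,"dy":0,"dz":102,"spin":0},{"claw":28,"dx":0,"dy":0,"dz":102,"spin":0},{"claw":28,"dx":0,"dy":0,"dz":102,"spin":0}]' 12
python3 -c "
from h import *
plan((626,-294,95,92),(626,-294,33,92))
"
```

```text
time: 6.88
position: [0.4423, -0.0492, 0.0279]
tool_rot: [2.526, 1.867, 0.0]
ft_force: [0.2, 0.2, 3.3]
grip_width: 0.405
grip_force: 12.0
t 6.88 pos [ 0.4423 -0.0492  0.0279] yaw 73.0 w 35.2 gf 12.0 F [0.2 0.2 3.3] q7 -0.34
(626, -294, 95, 92) ->dx -180 dy 247 dz -67 spin -19.0 rows 9
(626, -294, 33, 92) ->dx -180 dy 247 dz -5 spin -19.0 rows 8
```

```bash
python3 -m jog '[{"claw":28,"dx":0,"dy":0,"dz":-30,"spin":0},{"claw":28,"dx":0,"dy":0,"dz":-67,"spin":0},{"claw":28,"dx":-15,"dy":22,"dz":-67,"spin":-2},{"claw":28,"dx":-36,"dy":49,"dz":-67,"spin":-5},{"claw":28,"dx":-58,"dy":80,"dz":-67,"spin":-8},{"claw":28,"dx":-80,"dy":110,"dz":-67,"spin":-11},{"claw":28,"dx":-102,"dy":140,"dz":-67,"spin":-14},{"claw":28,"dx":-124,"dy":170,"dz":-67,"spin":-16},{"claw":28,"dx":-146,"dy":200,"dz":-67,"spin":-18},{"claw":28,"dx":-165,"dy":226,"dz":-67,"spin":-19},{"claw":28,"dx":-180,"dy":247,"dz":-67,"spin":-19},{"claw":28,"dx":-180,"dy":247,"dz":-67,"spin":-19},{"claw":28,"dx":-180,"dy":247,"dz":-67,"spin":-19},{"claw":28,"dx":-180,"dy":247,"dz":-67,"spin":-19}]'
python3 -c "
from h import *
P,f=wrist('w5')
tray(P,f,626,-294,105)
plan((626,-294,33,92))
"
```

```text
time: 8.05
position: [0.6249, -0.2922, 0.0937]
tool_rot: [-2.181, -2.258, -0.0]
ft_force: [-0.1, -0.4, -0.8]
grip_width: 0.405
grip_force: 12.0
tray 38280 ((625.996337890625, -271.0877990722656), (209.98098754882812, 164.13217163085938), 0.004037612583488226)
 rim ((625.3514404296875, -271.5499572753906), (106.932861328125, 132.15750122070312), 1.963812232017517)
t 8.1 pos [ 0.6249 -0.2917  0.0941] yaw 92.1 w 35.2 gf 12.0 F [-0.6  0.2 -0.8] q7 0.26
(626, -294, 33, 92) ->dx -2 dy 1 dz 61 spin 0.1 rows 2
```

View pics/w5.png

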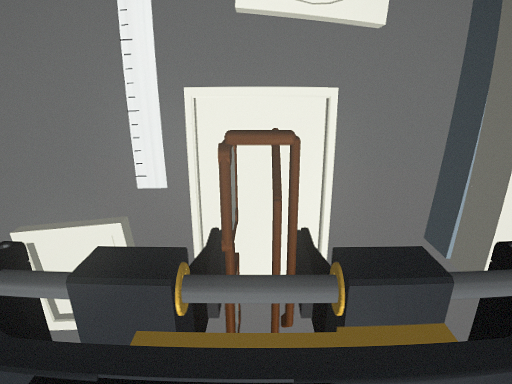

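The glasses hang centred and parallel over the wide tray (edges at columns 190 and 335).

```bash
python3 -m jog '[{"claw":28,"dx":0,"dy":0,"dz":30,"spin":0},{"claw":28,"dx":0,"dy":0,"dz":50,"spin":0},{"claw":28,"dx":0,"dy":0,"dz":57,"spin":0},{"claw":28,"dx":0,"dy":0,"dz":61,"spin":0},{"claw":28,"dx":0,"dy":0,"dz":61,"spin":0},{"claw":28,"dx":0,"dy":0,"dz":61,"spin":0},{"claw":60,"dx":0,"dy":0,"dz":61,"spin":0},{"claw":60,"dx":0,"dy":0,"dz":61,"spin":0},{"claw":60,"dx":0,"dy":0,"dz":61,"spin":0},{"claw":60,"dx":0,"dy":0,"dz":61,"spin":0},{"claw":60,"dx":0,"dy":0,"dz":61,"spin":0},{"claw":60,"dx":0,"dy":0,"dz":25,"spin":0},{"claw":60,"dx":0,"dy":0,"dz":-15,"spin":0},{"claw":60,"dx":0,"dy":0,"dz":-50,"spin":0},{"claw":60,"dx":0,"dy":0,"dz":-50,"spin":0},{"claw":60,"dx":0,"dy":0,"dz":-50,"spin":0}]'
python3 -c "
from h import *
P,f=wrist('w6')
m=(P[...,2]>.02)&(f[...,0]-f[...,2]>12)&(P[...,2]<.06)&(P[...,1]<-.19);q=P[m];print(len(q),cv2.minAreaRect((q[:,:2]*1000).astype(np.float32)),np.percentile(q[:,2],[50,99]))
plan((426,102,110,92),(472,-369,85,92))
"
```

```text
time: 9.43
position: [0.6273, -0.294, 0.1481]
tool_rot: [2.179, 2.255, 0.003]
ft_force: [-1.1, 0.3, -1.0]
grip_width: 0.688
grip_force: 0.0
2971 ((725.8202514648438, -276.15386962890625), (250.44912719726562, 133.68190002441406), 9.39842414855957) [0.04176287 0.04621743]
t 9.48 pos [ 0.6258 -0.2937  0.1455] yaw 92.0 w 59.9 gf 0.0 F [ 0.2  0.7 -0.1] q7 0.27
(426, 102, 110, 92) ->dx 402 dy -186 dz 35 spin -0.0 rows 12
(472, -369, 85, 92) ->dx -70 dy -156 dz 60 spin -0.0 rows 5
```

```bash
python3 -m jog '[{"claw":50,"dx":30,"dy":-12,"dz":0,"spin":0},{"claw":50,"dx":65,"dy":-30,"dz":0,"spin":0},{"claw":50,"dx":102,"dy":-47,"dz":0,"spin":0},{"claw":50,"dx":139,"dy":-64,"dz":0,"spin":0},{"claw":50,"dx":176,"dy":-81,"dz":0,"spin":0},{"claw":50,"dx":213,"dy":-98,"dz":0,"spin":0},{"claw":50,"dx":250,"dy":-115,"dz":5,"spin":0},{"claw":50,"dx":287,"dy":-132,"dz":10,"spin":0},{"claw":50,"dx":324,"dy":-149,"dz":15,"spin":0},{"claw":50,"dx":360,"dy":-166,"dz":20,"spin":0},{"claw":50,"dx":388,"dy":-179,"dz":25,"spin":0},{"claw":50,"dx":402,"dy":-186,"dz":30,"spin":0},{"claw":50,"dx":402,"dy":-186,"dz":30,"spin":0},{"claw":50,"dx":402,"dy":-186,"dz":30,"spin":0},{"claw":50,"dx":402,"dy":-186,"dz":30,"spin":0}]'
python3 -c "
from h import *
P,f=wrist('w7')
q=P[(P[...,2]>.024)&(P[...,2]<.034)]
q=q[np.hypot(q[:,0]-.426,q[:,1]-.102)<.03]
print(len(q),cv2.minEnclosingCircle((q[:,:2]*1000).astype(np.float32)))
c,r=cv2.minEnclosingCircle((q[:,:2]*1000).astype(np.float32))
plan((c[0],c[1],29,92))
"
```

```text
time: 10.73
position: [0.4257, 0.1007, 0.1139]
tool_rot: [-2.184, -2.257, 0.002]
ft_force: [-0.2, -0.8, -0.5]
grip_width: 0.573
grip_force: 0.0
642 ((427.4193420410156, 101.03276062011719), 11.51891803741455)
t 10.78 pos [0.4261 0.1005 0.1142] yaw 91.8 w 50.0 gf 0.0 F [ 0.8  0.2 -0.3] q7 -0.25
(427.4193420410156, 101.03276062011719, 29, 92) ->dx 0 dy 1 dz 85 spin -0.2 rows 3
```

View pics/w7.png

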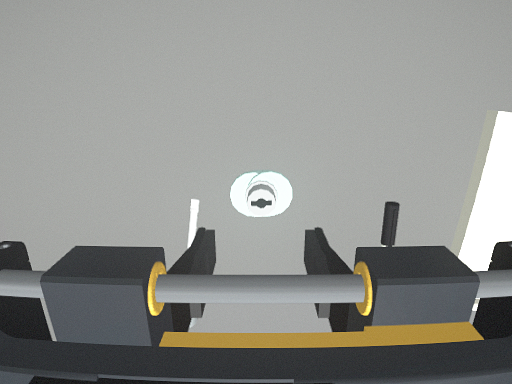

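The oval lens sits at (261,195) under the tool; the screwdriver tip (193,205) is clear of the left finger.

```bash
python3 -m jog '[{"claw":50,"dx":0,"dy":1,"dz":35,"spin":0},{"claw":50,"dx":0,"dy":1,"dz":65,"spin":0},{"claw":50,"dx":0,"dy":1,"dz":80,"spin":0},{"claw":50,"dx":0,"dy":1,"dz":85,"spin":0},{"claw":50,"dx":0,"dy":1,"dz":85,"spin":0},{"claw":15,"dx":0,"dy":1,"dz":85,"spin":0},{"claw":15,"dx":0,"dy":1,"dz":85,"spin":0},{"claw":15,"dx":0,"dy":1,"dz":85,"spin":0},{"claw":15,"dx":0,"dy":1,"dz":85,"spin":0},{"claw":15,"dx":0,"dy":1,"dz":85,"spin":0},{"claw":15,"dx":0,"dy":1,"dz":85,"spin":0},{"claw":15,"dx":0,"dy":1,"dz":85,"spin":0},{"claw":15,"dx":0,"dy":1,"dz":30,"spin":0},{"claw":15,"dx":0,"dy":1,"dz":10,"spin":0},{"claw":15,"dx":0,"dy":1,"dz":10,"spin":0},{"claw":15,"dx":0,"dy":1,"dz":10,"spin":0}]' 25
python3 -c "
from h import *
plan((472,-368,104,92),(472,-368,33,92))
"
```

```text
time: 12.12
position: [0.4283, 0.102, 0.1062]
tool_rot: [2.181, 2.256, 0.004]
ft_force: [-0.2, -0.7, -1.2]
grip_width: 0.253
grip_force: 25.0
t 12.12 pos [0.4283 0.102  0.1062] yaw 91.9 w 22.0 gf 25.0 F [-0.2 -0.7 -1.2] q7 -0.26
(472, -368, 104, 92) ->dx -471 dy 28 dz 3 spin -0.1 rows 12
(472, -368, 33, 92) ->dx -471 dy 27 dz 74 spin -0.1 rows 12
```

```bash
python3 -m jog '[{"claw":15,"dx":-20,"dy":1,"dz":0,"spin":0},{"claw":15,"dx":-55,"dy":3,"dz":0,"spin":0},{"claw":15,"dx":-94,"dy":6,"dz":0,"spin":0},{"claw":15,"dx":-133,"dy":8,"dz":0,"spin":0},{"claw":15,"dx":-172,"dy":10,"dz":0,"spin":0},{"claw":15,"dx":-211,"dy":13,"dz":0,"spin":0},{"claw":15,"dx":-250,"dy":15,"dz":0,"spin":0},{"claw":15,"dx":-289,"dy":17,"dz":0,"spin":0},{"claw":15,"dx":-328,"dy":20,"dz":0,"spin":0},{"claw":15,"dx":-367,"dy":22,"dz":0,"spin":0},{"claw":15,"dx":-406,"dy":24,"dz":0,"spin":0},{"claw":15,"dx":-442,"dy":26,"dz":0,"spin":0},{"claw":15,"dx":-462,"dy":27,"dz":0,"spin":0},{"claw":15,"dx":-471,"dy":28,"dz":0,"spin":0},{"claw":15,"dx":-471,"dy":28,"dz":0,"spin":0},{"claw":15,"dx":-471,"dy":28,"dz":0,"spin":0},{"claw":15,"dx":-471,"dy":28,"dz":0,"spin":0}]'
python3 -c "
from h import *
P,f=wrist('w8')
tray(P,f,472,-368,70)
plan((472,-368,33,92))
"
```

```text
time: 13.53
position: [0.4712, -0.365, 0.1039]
tool_rot: [-2.178, -2.261, -0.001]
ft_force: [-0.3, 0.1, 0.4]
grip_width: 0.252
grip_force: 25.0
tray 19379 ((472.00323486328125, -358.80181884765625), (121.58057403564453, 139.99713134765625), 89.9890365600586)
 rim ((474.17010498046875, -366.135986328125), (100.78438568115234, 99.61676025390625), 8.139934539794922)
t 13.58 pos [ 0.4714 -0.3652  0.1043] yaw 92.1 w 21.7 gf 25.0 F [ 0.2 -0.2  0.8] q7 0.54
(472, -368, 33, 92) ->dx -3 dy 1 dz 71 spin 0.1 rows 3
```

View pics/w8.png

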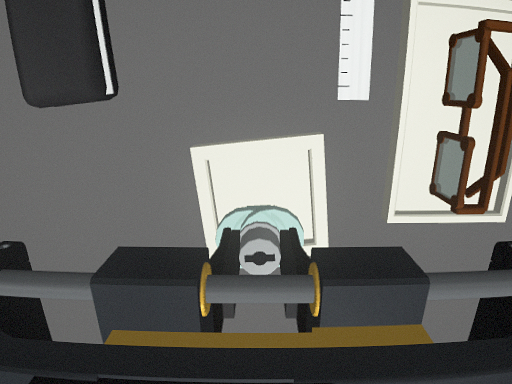

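The oval lens is over the square pocket (262,190), and the glasses stand upright in their tray at right.

```bash
python3 -m jog '[{"claw":15,"dx":-1,"dy":3,"dz":35,"spin":0},{"claw":15,"dx":-1,"dy":3,"dz":58,"spin":0},{"claw":15,"dx":-1,"dy":3,"dz":66,"spin":0},{"claw":15,"dx":-1,"dy":3,"dz":70,"spin":0},{"claw":15,"dx":-1,"dy":3,"dz":70,"spin":0},{"claw":15,"dx":-1,"dy":3,"dz":70,"spin":0},{"claw":55,"dx":-1,"dy":3,"dz":70,"spin":0},{"claw":55,"dx":-1,"dy":3,"dz":70,"spin":0},{"claw":55,"dx":-1,"dy":3,"dz":70,"spin":0},{"claw":55,"dx":-1,"dy":3,"dz":70,"spin":0},{"claw":55,"dx":-1,"dy":3,"dz":70,"spin":0},{"claw":55,"dx":-1,"dy":3,"dz":35,"spin":0},{"claw":55,"dx":-1,"dy":3,"dz":0,"spin":0},{"claw":55,"dx":-1,"dy":3,"dz":-25,"spin":0},{"claw":55,"dx":-1,"dy":3,"dz":-25,"spin":0},{"claw":55,"dx":-1,"dy":3,"dz":-25,"spin":0}]'
python3 -c "
from h import *
P,f=wrist('w9')
q=P[(P[...,2]>.028)&(P[...,2]<.04)]
q=q[np.hypot(q[:,0]-.473,q[:,1]+.367)<.03]
print(len(q),q.mean(0),cv2.minEnclosingCircle((q[:,:2]*1000).astype(np.float32)))
plan((440,290,130,24),(507,370.5,130,24))
"
```

```text
time: 14.92
position: [0.475, -0.3695, 0.1316]
tool_rot: [2.18, 2.256, 0.0]
ft_force: [-0.3, 0.8, 0.3]
grip_width: 0.632
grip_force: 0.0
579 [ 0.47544173 -0.36893215  0.03149205] ((475.4891662597656, -369.4819030761719), 11.379549980163574)
t 14.97 pos [ 0.4739 -0.3689  0.1298] yaw 92.0 w 55.1 gf 0.0 F [-0.4 -0.1 -0.7] q7 0.55
(440, 290, 130, 24) ->dx 660 dy -11 dz -1 spin 68.0 rows 17
(507, 370.5, 130, 24) ->dx 738 dy 58 dz -1 spin 68.0 rows 19
```

```bash
python3 -m jog '[{"claw":50,"dx":20,"dy":0,"dz":0,"spin":0},{"claw":50,"dx":55,"dy":0,"dz":0,"spin":4},{"claw":50,"dx":94,"dy":-1,"dz":0,"spin":8},{"claw":50,"dx":133,"dy":-2,"dz":0,"spin":12},{"claw":50,"dx":172,"dy":-3,"dz":0,"spin":16},{"claw":50,"dx":211,"dy":-4,"dz":0,"spin":20},{"claw":50,"dx":250,"dy":-5,"dz":0,"spin":24},{"claw":50,"dx":289,"dy":-5,"dz":0,"spin":28},{"claw":50,"dx":328,"dy":-6,"dz":0,"spin":32},{"claw":50,"dx":367,"dy":-7,"dz":0,"spin":37},{"claw":50,"dx":406,"dy":-8,"dz":0,"spin":42},{"claw":50,"dx":445,"dy":-9,"dz":0,"spin":47},{"claw":50,"dx":484,"dy":-10,"dz":0,"spin":52},{"claw":50,"dx":523,"dy":-11,"dz":0,"spin":57},{"claw":50,"dx":562,"dy":-11,"dz":0,"spin":62},{"claw":50,"dx":600,"dy":-11,"dz":0,"spin":66},{"claw":50,"dx":635,"dy":-11,"dz":0,"spin":68},{"claw":50,"dx":655,"dy":-5,"dz":0,"spin":68},{"claw":50,"dx":660,"dy":0,"dz":0,"spin":68},{"claw":50,"dx":660,"dy":0,"dz":0,"spin":68}]'
python3 -m jog '[{"claw":50,"dx":40,"dy":-15,"dz":0,"spin":0},{"claw":50,"dx":60,"dy":-30,"dz":0,"spin":0},{"claw":50,"dx":68,"dy":-42,"dz":0,"spin":0},{"claw":50,"dx":68,"dy":-45,"dz":0,"spin":0},{"claw":50,"dx":68,"dy":-45,"dz":0,"spin":0},{"claw":50,"dx":68,"dy":-45,"dz":0,"spin":0}]'
python3 -c "
from h import *
P,f=wrist('w10')
def rep(q): print(len(q),cv2.minAreaRect((q[:,:2]*1000).astype(np.float32)))
m=(abs(P[...,2]-.049)<.006)
k,L,st,_=cv2.connectedComponentsWithStats(m.astype(np.uint8))
for i in range(1,k):
    if st[i,4]>150: print(st[i]);rep(P[L==i])
plan((507,370.5,37,24))
"
```

```text
time: 16.63
position: [0.4507, 0.2919, 0.1281]
tool_rot: [-3.071, -0.656, 0.004]
ft_force: [0.2, -0.8, 0.7]
grip_width: 0.576
grip_force: 0.0
time: 17.13
position: [0.4948, 0.3573, 0.1288]
tool_rot: [3.071, 0.65, -0.003]
ft_force: [1.4, -0.5, 0.1]
grip_width: 0.575
grip_force: 0.0
[  164     0   168   162 25550]
25550 ((572.347900390625, 400.05047607421875), (107.97288513183594, 111.18809509277344), 23.685779571533203)
[485  60  27  54 592]
592 ((647.7694702148438, 235.0732421875), (38.12190246582031, 17.880599975585938), 30.6358642578125)
[239 163  21  52 947]
947 ((502.8221435546875, 369.4847412109375), (39.61790084838867, 14.909594535827637), 23.935747146606445)
t 17.18 pos [0.4952 0.3572 0.129 ] yaw 23.9 w 49.9 gf 0.0 F [0.1 0.1 0.4] q7 -2.07
(507, 370.5, 37, 24) ->dx 16 dy -8 dz 92 spin -0.1 rows 3
```

View pics/w10.png

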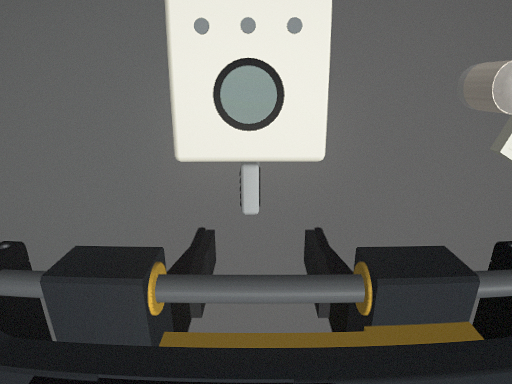

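The grip stands at (251,188) in front of the housing, upright and clear; the bottle is at far right (490,85).

```bash
python3 -m jog '[{"claw":50,"dx":11,"dy":-8,"dz":20,"spin":0},{"claw":50,"dx":11,"dy":-8,"dz":55,"spin":0},{"claw":50,"dx":11,"dy":-8,"dz":82,"spin":0},{"claw":50,"dx":11,"dy":-8,"dz":92,"spin":0},{"claw":50,"dx":11,"dy":-8,"dz":92,"spin":0},{"claw":50,"dx":11,"dy":-8,"dz":92,"spin":0},{"claw":6,"dx":11,"dy":-8,"dz":92,"spin":0},{"claw":6,"dx":11,"dy":-8,"dz":92,"spin":0},{"claw":6,"dx":11,"dy":-8,"dz":92,"spin":0},{"claw":6,"dx":11,"dy":-8,"dz":92,"spin":0},{"claw":6,"dx":11,"dy":-8,"dz":92,"spin":0},{"claw":6,"dx":11,"dy":-8,"dz":92,"spin":0},{"claw":6,"dx":11,"dy":-8,"dz":92,"spin":0},{"claw":6,"dx":11,"dy":-8,"dz":92,"spin":0},{"claw":6,"dx":11,"dy":-8,"dz":92,"spin":0}]' 45
python3 -c "
from h import *
plan()"
```

```text
time: 18.43
position: [0.5022, 0.3712, 0.0377]
tool_rot: [3.073, 0.652, 0.0]
ft_force: [0.6, -0.5, 2.7]
grip_width: 0.159
grip_force: 45.0
t 18.43 pos [0.5022 0.3712 0.0377] yaw 24.0 w 13.8 gf 45.0 F [ 0.6 -0.5  2.7] q7 -2.15
```

```bash
python3 -m jog '[{"claw":6,"dx":-2,"dy":0,"dz":-1,"spin":0},{"claw":6,"dx":-6,"dy":0,"dz":-1,"spin":0},{"claw":6,"dx":-12,"dy":0,"dz":-1,"spin":0},{"claw":6,"dx":-20,"dy":0,"dz":-1,"spin":0},{"claw":6,"dx":-28,"dy":0,"dz":-1,"spin":0},{"claw":6,"dx":-36,"dy":0,"dz":-1,"spin":0},{"claw":6,"dx":-44,"dy":0,"dz":-1,"spin":0},{"claw":6,"dx":-52,"dy":0,"dz":-1,"spin":0},{"claw":6,"dx":-60,"dy":0,"dz":-1,"spin":0},{"claw":6,"dx":-68,"dy":0,"dz":-1,"spin":0},{"claw":6,"dx":-76,"dy":0,"dz":-1,"spin":0},{"claw":6,"dx":-84,"dy":0,"dz":-1,"spin":0},{"claw":6,"dx":-92,"dy":0,"dz":-1,"spin":0},{"claw":6,"dx":-100,"dy":0,"dz":-1,"spin":0},{"claw":6,"dx":-108,"dy":0,"dz":-1,"spin":0},{"claw":6,"dx":-116,"dy":0,"dz":-1,"spin":0},{"claw":6,"dx":-122,"dy":0,"dz":-1,"spin":0},{"claw":6,"dx":-126,"dy":0,"dz":-1,"spin":0},{"claw":6,"dx":-128,"dy":0,"dz":-1,"spin":0},{"claw":6,"dx":-128,"dy":0,"dz":-1,"spin":0}]'
python3 -c "
from h import *
P,f=wrist('w11')
plan((380,300,90,24))"
```

```text
time: 20.1
position: [0.3848, 0.3192, 0.0386]
tool_rot: [3.073, 0.652, 0.0]
ft_force: [0.1, 0.9, -1.0]
grip_width: 0.16
grip_force: 45.0
t 20.15 pos [0.3852 0.3194 0.0386] yaw 24.0 w 13.6 gf 45.0 F [ 0.3  0.1 -1.1] q7 -2.14
(380, 300, 90, 24) ->dx -13 dy 16 dz -51 spin -0.0 rows 2
```

View pics/w11.png

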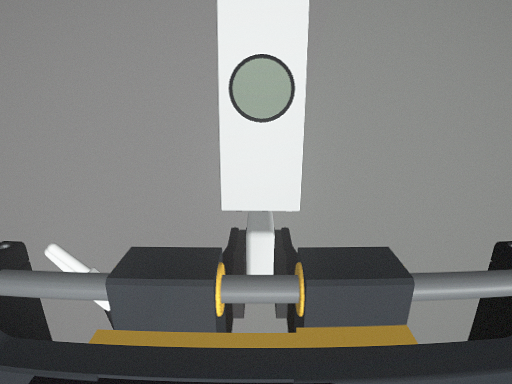

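The slide is fully out, level, its plate straight ahead at (262,110) with no housing left around it.

```bash
python3 -m jog '[{"claw":6,"dx":0,"dy":0,"dz":-10,"spin":0},{"claw":6,"dx":0,"dy":2,"dz":-30,"spin":0},{"claw":6,"dx":-1,"dy":10,"dz":-50,"spin":-2},{"claw":6,"dx":-2,"dy":28,"dz":-60,"spin":-6},{"claw":6,"dx":-4,"dy":50,"dz":-65,"spin":-11},{"claw":6,"dx":-6,"dy":72,"dz":-65,"spin":-16},{"claw":6,"dx":-7,"dy":95,"dz":-65,"spin":-21},{"claw":6,"dx":-8,"dy":118,"dz":-65,"spin":-26},{"claw":6,"dx":-10,"dy":141,"dz":-65,"spin":-31},{"claw":6,"dx":-11,"dy":164,"dz":-65,"spin":-37},{"claw":6,"dx":-13,"dy":187,"dz":-65,"spin":-43},{"claw":6,"dx":-14,"dy":210,"dz":-65,"spin":-49},{"claw":6,"dx":-16,"dy":232,"dz":-65,"spin":-54},{"claw":6,"dx":-17,"dy":252,"dz":-65,"spin":-59},{"claw":6,"dx":-18,"dy":267,"dz":-65,"spin":-62},{"claw":6,"dx":-19,"dy":275,"dz":-65,"spin":-63.3},{"claw":6,"dx":-19,"dy":275,"dz":-65,"spin":-63.3},{"claw":6,"dx":-19,"dy":275,"dz":-65,"spin":-63.3},{"claw":6,"dx":-19,"dy":275,"dz":-65,"spin":-63.3}]'
python3 -c "
from h import *
P,f=wrist('w12')
tray(P,f,652,85,110)
plan((649.5,30,90,87.3))"
```

```text
time: 21.73
position: [0.4794, 0.0614, 0.1039]
tool_rot: [-2.273, -2.168, -0.001]
ft_force: [-0.2, 0.3, -0.9]
grip_width: 0.157
grip_force: 45.0
tray 36970 ((627.0296630859375, 86.57774353027344), (216.74661254882812, 170.03445434570312), 89.99449157714844)
 rim ((619.1328125, 85.3402099609375), (188.31846618652344, 150.64471435546875), 87.22356414794922)
t 21.78 pos [0.4793 0.0615 0.1038] yaw 87.3 w 13.4 gf 45.0 F [-0.5 -0.  -1. ] q7 -0.34
(649.5, 30, 90, 87.3) ->dx -24 dy 172 dz 14 spin 0.0 rows 5
```

View pics/w12.png

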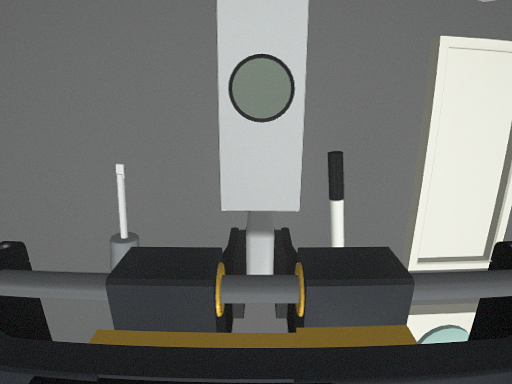

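The slide hangs level and along the view; the narrow tray is fully visible at right (columns 410–512, rows 40–270).

```bash
python3 - <<'E'
from h import *
d=np.load('w12.npz');P=d['P'];f=d['f'].astype(int)
m=(P[...,0]>.595)&(P[...,0]<.715)&(P[...,1]>-.03)&(P[...,1]<.2)&(P[...,2]>.010)&(P[...,2]<.02)&(f.min(-1)>105)
k,L,st,_=cv2.connectedComponentsWithStats(m.astype(np.uint8));i=1+st[1:,4].argmax();q=P[L==i]
rc=cv2.minAreaRect((q[:,:2]*1000).astype(np.float32));print(rc)
# plate pose in hand
m=(P[...,2]>.06)&(P[...,2]<.13)&(f.min(-1)>90)&(P[...,1]>.085)
q=P[m];print(len(q),cv2.minAreaRect((q[:,:2]*1000).astype(np.float32)));A=np.c_[q[:,:2],np.ones(len(q))];print(np.linalg.lstsq(A,q[:,2],rcond=None)[0])
E
```

```text
((651.377197265625, 83.81816101074219), (188.36141967773438, 85.95512390136719), 87.32819366455078)
17000 ((484.0467834472656, 135.5402374267578), (103.21351623535156, 44.57615280151367), 86.87569427490234)
[0.00024672 0.00130548 0.08554358]
```

```bash
python3 -m jog '[{"claw":6,"dx":-8,"dy":5,"dz":0,"spin":0},{"claw":6,"dx":-18,"dy":20,"dz":0,"spin":0},{"claw":6,"dx":-25,"dy":45,"dz":0,"spin":0},{"claw":6,"dx":-25,"dy":75,"dz":0,"spin":0},{"claw":6,"dx":-25,"dy":105,"dz":5,"spin":0},{"claw":6,"dx":-25,"dy":135,"dz":15,"spin":0},{"claw":6,"dx":-25,"dy":158,"dz":25,"spin":0},{"claw":6,"dx":-25,"dy":171,"dz":35,"spin":0},{"claw":6,"dx":-25,"dy":171,"dz":45,"spin":0},{"claw":6,"dx":-25,"dy":171,"dz":45,"spin":0},{"claw":6,"dx":-25,"dy":171,"dz":45,"spin":0},{"claw":6,"dx":-25,"dy":171,"dz":45,"spin":0}]'
python3 -c "
from h import *
P,f=wrist('w13')
plan((649,29,30,87.3))"
```

```text
time: 22.78
position: [0.6482, 0.0275, 0.059]
tool_rot: [2.273, 2.168, -0.001]
ft_force: [0.6, 0.1, -1.5]
grip_width: 0.156
grip_force: 45.0
t 22.83 pos [0.6485 0.0274 0.0594] yaw 87.3 w 13.7 gf 45.0 F [ 0.2 -0.2 -0. ] q7 -0.42
(649, 29, 30, 87.3) ->dx 2 dy 0 dz 29 spin 0.0 rows 2
```

View pics/w13.png

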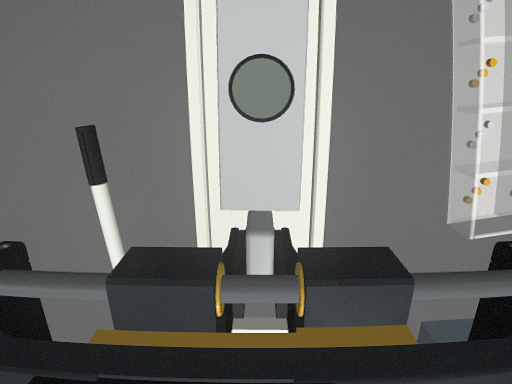

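The slide hangs centred inside the narrow tray's walls (columns 195–325); I'll check the parts box height at right before lowering.

```bash
python3 -c "
from h import *
d=np.load('top.npz');q=d['P'][50:110,195:275].reshape(-1,3);q=q[(q[:,2]>.02)&(q[:,2]<.2)];print(np.percentile(q[:,2],[50,95,100]),q[:,0].min())"
```

```text
[0.02662472 0.03152132 0.03460561] 0.7668907885734129
```

```bash
python3 -m jog '[{"claw":6,"dx":1,"dy":0,"dz":10,"spin":0},{"claw":6,"dx":1,"dy":0,"dz":18,"spin":0},{"claw":6,"dx":1,"dy":0,"dz":23,"spin":0},{"claw":6,"dx":1,"dy":0,"dz":26,"spin":0},{"claw":6,"dx":1,"dy":0,"dz":28,"spin":0},{"claw":6,"dx":1,"dy":0,"dz":28.5,"spin":0},{"claw":6,"dx":1,"dy":0,"dz":28.5,"spin":0}]'
python3 -c "
from h import *
plan()"
```

```text
time: 23.42
position: [0.6491, 0.0283, 0.03]
tool_rot: [2.274, 2.168, 0.0]
ft_force: [-0.1, 0.8, -1.2]
grip_width: 0.16
grip_force: 45.0
t 23.42 pos [0.6491 0.0283 0.03  ] yaw 87.3 w 13.9 gf 45.0 F [-0.1  0.8 -1.2] q7 -0.44
```

```bash
python3 -m jog '[{"claw":6,"dx":0,"dy":0,"dz":0.7,"spin":0},{"claw":6,"dx":0,"dy":0,"dz":0.7,"spin":0},{"claw":32,"dx":0,"dy":0,"dz":0.7,"spin":0},{"claw":32,"dx":0,"dy":0,"dz":0.7,"spin":0},{"claw":32,"dx":0,"dy":0,"dz":0.7,"spin":0},{"claw":32,"dx":0,"dy":0,"dz":0.7,"spin":0},{"claw":32,"dx":0,"dy":0,"dz":0.7,"spin":0},{"claw":32,"dx":0,"dy":0,"dz":-15,"spin":0},{"claw":32,"dx":0,"dy":0,"dz":-50,"spin":0},{"claw":32,"dx":0,"dy":0,"dz":-90,"spin":0},{"claw":32,"dx":-20,"dy":-30,"dz":-120,"spin":0},{"claw":32,"dx":-30,"dy":-70,"dz":-140,"spin":0},{"claw":32,"dx":-30,"dy":-110,"dz":-140,"spin":0},{"claw":32,"dx":-30,"dy":-150,"dz":-140,"spin":0},{"claw":32,"dx":-30,"dy":-190,"dz":-140,"spin":0},{"claw":32,"dx":-30,"dy":-210,"dz":-140,"spin":0},{"claw":32,"dx":-30,"dy":-210,"dz":-140,"spin":0},{"claw":32,"dx":-30,"dy":-210,"dz":-140,"spin":0}]'
python3 - <<'E'
from h import *
im=get_image("top");P=cloud(im,np.array(im["T"]));f=im["frame"].astype(int)
cv2.imwrite("pics/end.png",cv2.resize(im["frame"][100:260,150:460][...,::-1],(775,400),interpolation=cv2.INTER_CUBIC))
def rep(n,q): print(n,len(q),cv2.minAreaRect((q[:,:2]*1000).astype(np.float32)),np.percentile(q[:,2],[5,95]))
b=P[120:172,192:288];rep('grip',b[(b[...,2]>.03)&(b[...,2]<.06)])
g=P[125:190,345:432];c=f[125:190,345:432];rep('glasses',g[(g[...,2]>.034)&(g[...,2]<.06)])
E
```

```text
time: 24.92
position: [0.4377, 0.0079, 0.1712]
tool_rot: [2.271, 2.164, -0.002]
ft_force: [0.1, -0.6, -0.2]
grip_width: 0.366
grip_force: 0.0
grip 103 ((647.904052734375, 29.100990295410156), (39.344139099121094, 15.676362037658691), 85.9492416381836) [0.03403049 0.04220769]
glasses 397 ((624.914794921875, -291.9124755859375), (36.45487976074219, 132.9741973876953), 2.9190902709960938) [0.0349077  0.04698952]
```

View pics/end.png

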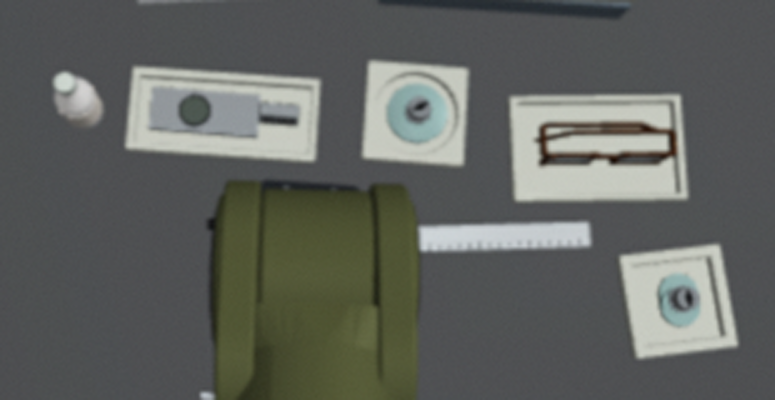

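All four things lie in their trays: the slide at (225,112), round lens at (415,110), glasses at (605,145) and oval lens at (680,300). The bottle stands at (78,98).

```bash
python3 -c "
from bench import *
print(close_job())"
```

```text
the job is handed in; nothing more can be done
None
```

The job is handed in after about 25 s of robot time: both lenses, the glasses and the filter slide each rest inside their own tray, and the lens-cleaner bottle is still standing; hand-in returned no verdict.

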